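# Pack the short microscope objective and close its case

### The arm

A 6-joint arm with a two-finger parallel gripper is mounted at the origin on the work surface. World frame = base frame: x ahead of the robot, y to its left, z up, the work surface at z = 0. Lengths are in m, angles in rad, forces in N, time in s.
With the tool pointing down it reaches from about 0.3 to 0.825 m from the base axis. Payload 5.4 kg.
Tool frame: the origin (TCP) lies at the very end of the fingers, on their centre line; the grasp point (between the pads) lies 19 mm behind it; z points along the fingers, x is the direction in which the jaws open and shut, and the axes are right-handed (so a half turn about z gives the same grasp; the last joint's range is limited). The gripper opens to 92 mm and grips with 3 to 60 N. Pads are 20 mm wide; open, the fingers measure 128 mm over their backs; the gripper's body (75 mm by 189 mm) begins 69 mm behind the grasp point.
Start: joints at [-1.529, 0.158, 1.597, -0, 1.386, -0.21], TCP at [0.143, -0.557, 0.215] pointing down, gripper open.
Joint ranges: [-2.91, 2.91], [-0.94, 2.29], [0.18, 2.7], [-1.29, 4.43], [0.17, 2.64], [-3, 3]. Speed limits (rad/s): [2.57, 2.57, 3.14, 3.14, 3.14, 3.14].

### API

Orientations are given as a rotation vector (axis times angle).
In Python, from workcell import bot gives the robot as it stands. Calls block until the motion is done:
- bot.goto(position, orientation): joint-space move of the TCP to a pose.
- bot.line_to(position, rot=None, max_speed=0.15): straight line of the TCP; rot=None keeps the orientation; max_speed is the mean speed in m/s.
- bot.set_joints(angles): joint-space move.
- bot.set_gripper(opening, newtons=None): opening from 0.0 (shut) to 1.0 (fully open); newtons is the grip in N (None keeps the last); returns when the fingers have stopped.
- bot.hold(seconds).
- bot.inverse_kinematics(position, orientation): joint angles nearest the present ones, or None.
- bot.read_camera(name): name is "scene" or "top"; returns a dict with "pixels" (480x640x3 uint8, blue, green, red), "fx", "fy", "cx", "cy" (pixels), "R" (3x3) and "t" (3): a world point X has camera coordinates R X + t. Camera axes: x right, y down, z forward; pixel columns grow to the right and rows downward; lengths in m; the calibration is good to about 2 mm. A picture is of the moment at which its call begins. There is no depth.
A pose or a line that the arm cannot do raises bot.MotionError and nothing moves.
- bot.job_done(): hands the job in, once; it reports no verdict.
Readings, each from a call of its own:
- bot.current_clock(): time.
- bot.current_joints(): joint angles.
- bot.current_joint_vel(): joint speeds.
- bot.current_effort(): joint torques, N m.
- bot.current_ee_pos(): TCP position.
- bot.current_tool_rot(): TCP orientation.
- bot.current_contact_force(): force on the tool from outside, world axes, zero at the start.
- bot.current_ft_torque(): the same for the moment, N m.
- bot.current_opening(): opening from 0.0 (shut) to 1.0 (fully open).
Only numpy, scipy, OpenCV 4.12 (cv2) and the standard library are available. Lean on these libraries where they do the work, as an engineer would, in place of code of your own. Each camera call takes 0.05 s, during which the arm holds its last target.

### The job

Put the short microscope objective away: lower it gently into the empty half of the open storage case, standing upright on the floor there. Then put the loose lid on the case the right way up, so that it lies flat on the rim and covers the whole mouth. Leave the long objective, which is too tall for the case, standing where it is.

Things in the scene. Friction and masses are not known exactly. Their poses are not given: they have to be found in the camera images.
- case: Open grey case, fixed, 122 (x) by 152 (y) by 58 mm high (all sizes in mm); walls and floor 6. A divider along x at y=0, 4 thick and 20 above the floor, makes two compartments 110 (x) by 68 (y). The +y one holds a black eyepiece 34 across, 38 tall; the -y one (middle y=-36) is empty. Steel tab on its -x face. Origin: centre of the underside, z up; yaw within 25 degrees of the world's.
- lid: Loose grey lid, 0.2 kg, right way up. Plate 138 (x) by 168 (y) by 6 mm; under it a plug 86 by 116, 5 deep, fits the case mouth with 12 spare all round. On top a pull bar along y, 14 wide (x), 70 long, 22 to 34 above the plate, posts under its ends. Origin: centre of the plug's underside (plate top z=11, bar top z=45). Closed: axes along the case's, origin 53 above the case's.
- short_objective: Short steel microscope objective: round barrel 32 mm in diameter with a dark ring, 42 mm tall in all, standing on its thread (26 across, 4 high); barrel straight from z=5 to z=34, then tapering to the lens at the top. About 0.11 kg. Origin: centre of its underside; z up along the barrel.
- long_objective: The long steel objective: same barrel, 32 mm in diameter, but 72 mm tall; stands free on the bench. It stays where it is. Origin: centre of its underside; z up.
Things that resemble listed ones, but are neither listed nor needed, are in the scene too. What is shaped like the short_objective but turquoise is not meant. Leave any purple look-alike of the lid alone.

How it is judged:
On the way:
1. the short objective stands upright, released, on the floor of the case's empty compartment (z of short_objective in the frame of case between 0 and 0.012 m and y of short_objective in the frame of case between -0.07 and -0.005 m and x of short_objective in the frame of case between -0.055 and 0.055 m and angle between short_objective's own z axis and vertical below 0.2 rad and contact force between the fingers and short_objective below 0.1 N), for 0.2 s.
At the end, for the whole second after the job is handed in: Short objective upright (11 deg) on the floor of the case's -y compartment; lid flat on the rim (origin 50 to 56 mm above the case's, tilt under 3 deg), within 19 mm of centre and 17 deg of aligned; both at rest; long objective standing within 30 mm of its start (z of short_objective in the frame of case between 0 and 0.012 m and y of short_objective in the frame of case between -0.07 and -0.005 m and x of short_objective in the frame of case between -0.055 and 0.055 m and angle between each of short_objective, long_objective's own z axis and vertical below 0.2 rad and z of lid in the frame of case between 0.05 and 0.056 m and horizontal distance between lid and case below 0.019 m and angle between the x axis of lid and the x axis of case, either way round below 0.3 rad and angle between lid's own z axis and vertical below 0.06 rad and linear speed of each of lid, short_objective below 0.02 m/s and distance of long_objective from where it was at the start of the episode below 0.03 m); the robot touches nothing.
It fails at once if the short objective is dropped or thrown into the case (faster than 0.6 m/s inside it) (z of short_objective in the frame of case below 0.055 m and horizontal distance between short_objective and case below 0.08 m and linear speed of short_objective above 0.6 m/s).
It fails at once if the long objective is moved by more than 30 mm (distance of long_objective from where it was at the start of the episode above 0.03 m).
It also fails if it takes over 64 s, if anything falls off the work surface, if the arm or the gripper's body presses on something with over 40 N, if the wrist force passes 120 N, or if a joint passes its speed limit or range.

## Working session

There is one attempt and no reset: what is moved stays moved. The work goes in short steps, each a Python script; the robot and the scene stay as the last script left them, time stands still between calls to the robot, and variables do not carry over. Pictures are saved under pics/ and viewed, and the job is handed in when it is done.

```bash
mkdir -p pics; ls; python3 - <<'E'
from workcell import bot
import cv2,numpy as np,pickle
for n in("scene","top"):
    c=bot.read_camera(n); cv2.imwrite(f"pics/{n}0.png",c["pixels"]); pickle.dump(c,open(f"{n}0.pkl","wb"))
    print(n,c["fx"],c["fy"],c["cx"],c["cy"],np.round(-c["R"].T@c["t"],3),np.round(c["R"],3).tolist())
print(bot.current_clock(),bot.current_tool_rot())
E
```

```text
pics
scene 465.5693080429824 465.5693080429824 320.2943198858822 238.10800019733762 [ 0.913 -0.4    0.545] [[0.685, 0.729, -0.017], [0.46, -0.45, -0.765], [-0.565, 0.516, -0.643]]
top 458.24163896121075 458.24163896121075 316.908252716048 243.53616597269934 [ 0.452 -0.005  0.819] [[0.005, -1.0, -0.025], [-0.999, -0.004, -0.052], [0.051, 0.025, -0.998]]
0.1 [-2.48180016e+00  1.92410125e+00  1.76624214e-03]
```

View pics/scene0.png

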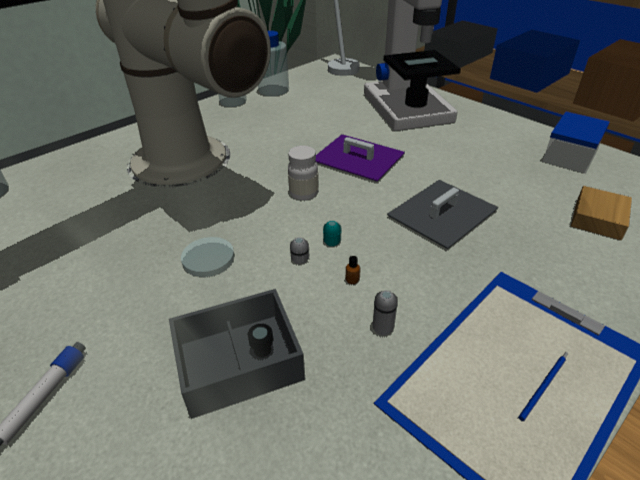

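View pics/top0.png

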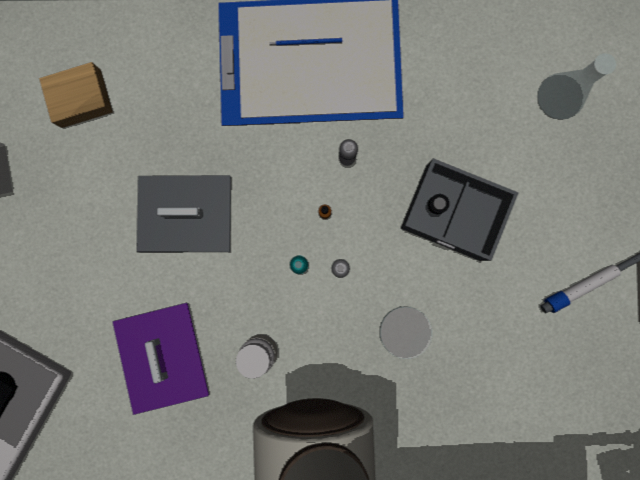

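The top image shows the case centred near (460,210), eyepiece on its left (+y) side and empty half on the right. The grey lid is at (184,214), the short objective at (340,268), the long one at (348,152), and the turquoise decoy at (299,265). I'll enlarge these for measuring.

```bash
cat >h.py <<'E'
import numpy as np,cv2,pickle
def ray(c,u,v,z):
    d=c["R"].T@np.array([(u-c["cx"])/c["fx"],(v-c["cy"])/c["fy"],1]);o=-c["R"].T@c["t"]
    return o+d*(z-o[2])/d[2]
def proj(c,X):
    p=np.asarray(X)@c["R"].T+c["t"]
    return np.stack([c["fx"]*p[...,0]/p[...,2]+c["cx"],c["fy"]*p[...,1]/p[...,2]+c["cy"]],-1)
def crop(im,u,v,w,h,s,name):
    cv2.imwrite(name,cv2.resize(im[v:v+h,u:u+w],None,fx=s,fy=s,interpolation=cv2.INTER_CUBIC))
E
python3 - <<'E'
from h import *
c=pickle.load(open("top0.pkl","rb"));im=c["pixels"]
crop(im,390,150,140,120,5,"pics/case.png")
a=[im[160:260,130:240],im[235:335,275:385]]
a=[cv2.resize(x,None,fx=3.6,fy=3.6,interpolation=cv2.INTER_CUBIC) for x in a]
cv2.imwrite("pics/lidobj.png",np.hstack(a))
E
```

```text
(no output)
```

View pics/case.png

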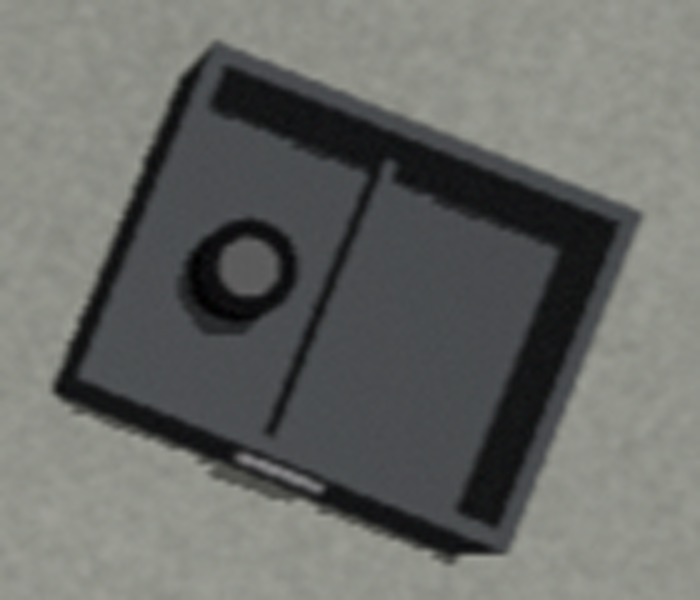

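View pics/lidobj.png

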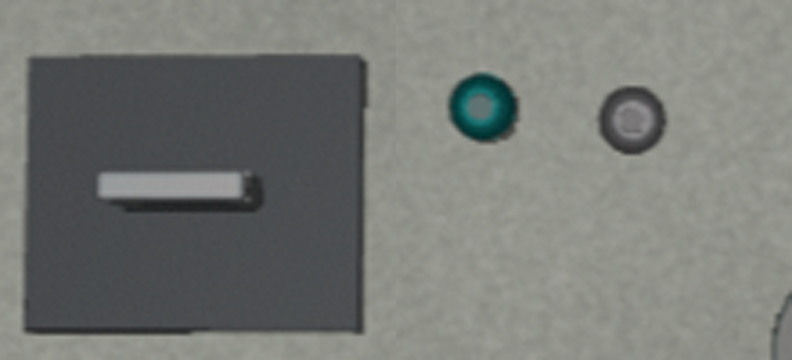

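```bash
cat >m.py <<'E'
from h import *
from scipy.optimize import least_squares
c=pickle.load(open("top0.pkl","rb"));s0=pickle.load(open("scene0.pkl","rb"))
def cp(p,s,u0,v0): p=np.array(p,float); return (p+.5)/s-.5+[u0,v0]
def W(q,L): L=np.array(L,float); C,S=np.cos(q[2]),np.sin(q[2]); return np.stack([q[0]+C*L[:,0]-S*L[:,1],q[1]+S*L[:,0]+C*L[:,1],L[:,2]],1)
def fit(L,px,q0):
    r=least_squares(lambda q:(proj(c,W(q,L))-px).ravel(),q0); print(np.round(r.x,4),np.degrees(r.x[2]),np.round(r.fun,2)); return r.x
caseL=[[.061,.076,.058],[.061,-.076,.058],[-.061,-.076,.058]]
case=fit(caseL,cp([(215,45),(640,213),(505,550)],5,390,150),[.5,-.25,-.3])
lidL=[[.069,.084,.011],[.069,-.084,.011],[-.069,-.084,.011],[-.069,.084,.011]]
lid=fit(lidL,cp([(28,58),(362,57),(362,331),(25,330)],3.6,130,160),[.5,.25,0])
print("bar",ray(c,*cp((170.5,186),3.6,130,160),.045))
print("obj",ray(c,*cp((632-396,119),3.6,275,235),.040))
E
cat > ov.py <<'E'
from m import *
obj=ray(c,*cp((632-396,119),3.6,275,235),.040)
a=np.linspace(0,2*np.pi,40)
circ=lambda r,z,o:np.stack([o[0]+r*np.cos(a),o[1]+r*np.sin(a),0*a+z],1)
def draw(c):
    im=cv2.resize(c["pixels"],None,fx=4,fy=4,interpolation=cv2.INTER_CUBIC)
    def pl(X,col): cv2.polylines(im,[np.int32(np.round(proj(c,X)*4+1.5))],True,col,1)
    R=lambda x,y,z:[[x,y,z],[x,-y,z],[-x,-y,z],[-x,y,z]]
    for x,y,z in((.061,.076,.058),(.055,.07,.058),(.061,.076,0)): pl(W(case,R(x,y,z)),(0,255,255))
    pl(W(lid,R(.069,.084,.011)),(0,255,255)); pl(W(lid,R(.007,.035,.045)),(0,255,0))
    pl(circ(.016,.034,obj),(0,255,255)); pl(circ(.016,.005,obj),(0,255,255))
    return im
t=draw(c);s=draw(s0)
cv2.imwrite("pics/o1.png",np.hstack([cv2.resize(t[640:1040,520:960],None,fx=.8,fy=.8),t[590:1070,1590:2090][:320,:0] if 0 else cv2.resize(t[600:1060,1560:2100],(376,320))]))
cv2.imwrite("pics/o2.png",np.hstack([s[1120:1680,640:1250],np.zeros((560,0,3),np.uint8)]))
cv2.imwrite("pics/o3.png",cv2.resize(s[680:1080,1120:2020],None,fx=.85,fy=.85))
E
python3 ov.py
```

```text
[ 0.5498 -0.2248 -0.3867] -22.155450331129096 [-0.55 -0.66  0.3  -0.08  0.23  0.71]
[0.5467 0.2538 0.0072] 0.411959200419988 [ 0.17 -0.37  0.4  -0.76 -0.18  0.27 -0.39  0.83]
bar [0.54619336 0.25418511 0.045     ]
obj [ 0.45125922 -0.0251212   0.04      ]
```

View pics/o1.png

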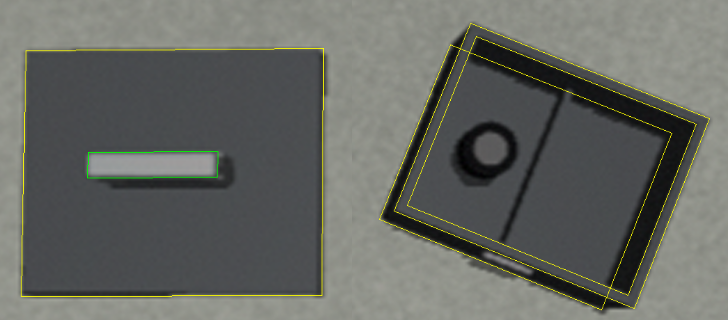

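View pics/o2.png

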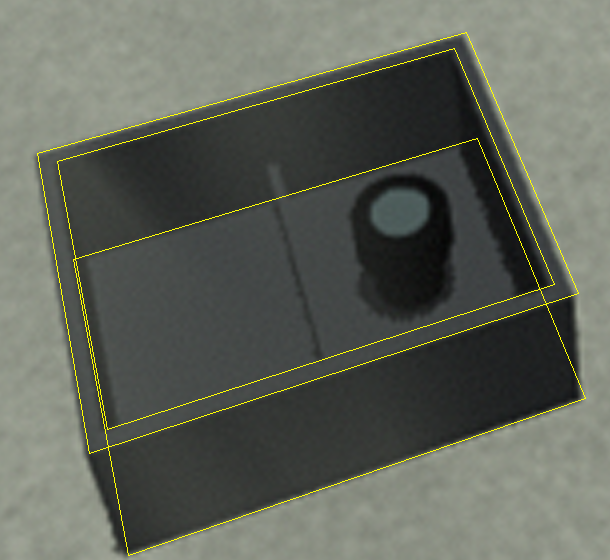

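View pics/o3.png

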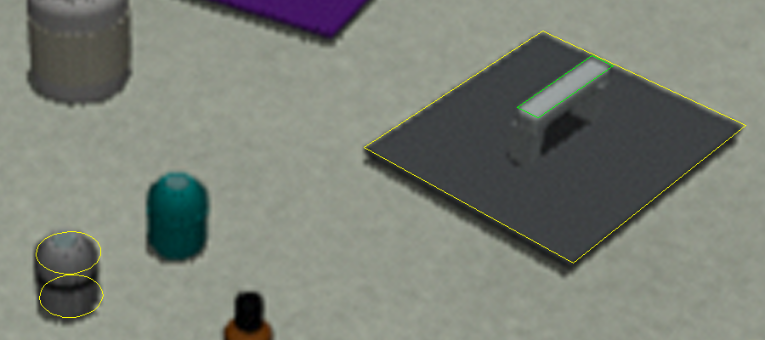

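```bash
cat >>h.py <<'E'
from scipy.spatial.transform import Rotation as Ro
def down(psi):
    x=np.array([np.cos(psi),np.sin(psi),0]);z=np.array([0,0,-1.]);return Ro.from_matrix(np.stack([x,np.cross(z,x),z],1)).as_rotvec()
CASE=np.array([.5498,-.2248,-.3867]);LID=np.array([.5467,.2538,.0072]);OBJ=np.array([.4512,-.0251])
def cw(x,y): C,S=np.cos(CASE[2]),np.sin(CASE[2]); return CASE[:2]+[C*x-S*y,S*x+C*y]
E
python3 - <<'E'
from workcell import bot
from h import *
for k in(0,np.pi,-np.pi):
    for p,y in((OBJ,CASE[2]),(cw(0,-.036),CASE[2]),(LID[:2],LID[2]),(CASE[:2],CASE[2])):
        for z in (.007,.17):
            print(round(k),p,bot.inverse_kinematics([*p,z],down(y+k)))
E
```

```text
0 [ 0.4512 -0.0251] [-0.32411375  0.13160873  2.08700779  0.          0.92297613  0.06258625]
0 [ 0.4512 -0.0251] [-0.32411375 -0.13094065  1.97969023  0.          1.29284307  0.06258625]
0 [ 0.53622317 -0.25814171] [-0.6515222   0.45165354  1.67863378  0.          1.01130534 -0.2648222 ]
0 [ 0.53622317 -0.25814171] [-0.6515222   0.24549091  1.58631516  0.          1.30978659 -0.2648222 ]
0 [0.5467 0.2538] [ 2.34371761e-01  4.68011448e-01  1.65553930e+00 -8.88178420e-16
  1.01804191e+00  2.27171761e-01]
0 [0.5467 0.2538] [ 2.34371761e-01  2.64504073e-01  1.56352328e+00 -8.88178420e-16
  1.31356530e+00  2.27171761e-01]
0 [ 0.5498 -0.2248] [-0.591389    0.44920185  1.68207883  0.          1.01031197 -0.204689  ]
0 [ 0.5498 -0.2248] [-0.591389    0.24263879  1.58971075  0.          1.30924312 -0.204689  ]
3 [ 0.4512 -0.0251] None
3 [ 0.4512 -0.0251] None
3 [ 0.53622317 -0.25814171] [-6.51522201e-01  4.51653537e-01  1.67863378e+00 -4.44089210e-16
  1.01130534e+00  2.87677045e+00]
3 [ 0.53622317 -0.25814171] [-6.51522201e-01  2.45490908e-01  1.58631516e+00 -4.44089210e-16
  1.30978659e+00
[... 473 characters left out ...]
4512 -0.0251] None
-3 [ 0.53622317 -0.25814171] [-6.51522201e-01  4.51653537e-01  1.67863378e+00 -4.44089210e-16
  1.01130534e+00  2.87677045e+00]
-3 [ 0.53622317 -0.25814171] [-6.51522201e-01  2.45490908e-01  1.58631516e+00 -4.44089210e-16
  1.30978659e+00  2.87677045e+00]
-3 [0.5467 0.2538] [ 0.23437176  0.46801145  1.6555393   0.          1.01804191 -2.91442089]
-3 [0.5467 0.2538] [ 0.23437176  0.26450407  1.56352328  0.          1.3135653  -2.91442089]
-3 [ 0.5498 -0.2248] [-5.91389002e-01  4.49201854e-01  1.68207883e+00 -4.44089210e-16
  1.01031197e+00  2.93690365e+00]
-3 [ 0.5498 -0.2248] [-5.91389002e-01  2.42638786e-01  1.58971075e+00 -4.44089210e-16
  1.30924312e+00  2.93690365e+00]
```

```bash
python3 - <<'E'
from workcell import bot
from h import *
r=down(CASE[2])
bot.goto([*OBJ,.14],r)
bot.set_gripper(.72)
bot.line_to([*OBJ,.005]); 
bot.set_gripper(0,15)
print(bot.current_opening()*92,bot.current_ee_pos(),bot.current_contact_force())
bot.line_to([*OBJ,.15],max_speed=.12)
print(bot.current_opening()*92,bot.current_contact_force(),bot.current_clock())
for n in("scene","top"):
    c=bot.read_camera(n); crop(c["pixels"],180,120,260,220,3,f"pics/{n}1.png")
E
```

```text
31.376985080248506 [ 0.45134233 -0.02516521  0.00517393] [0.14872583 0.57255569 1.89502703]
31.395914252442584 [ 0.46620432  0.11188724 -0.96428217] 5.8917
```

View pics/scene1.png

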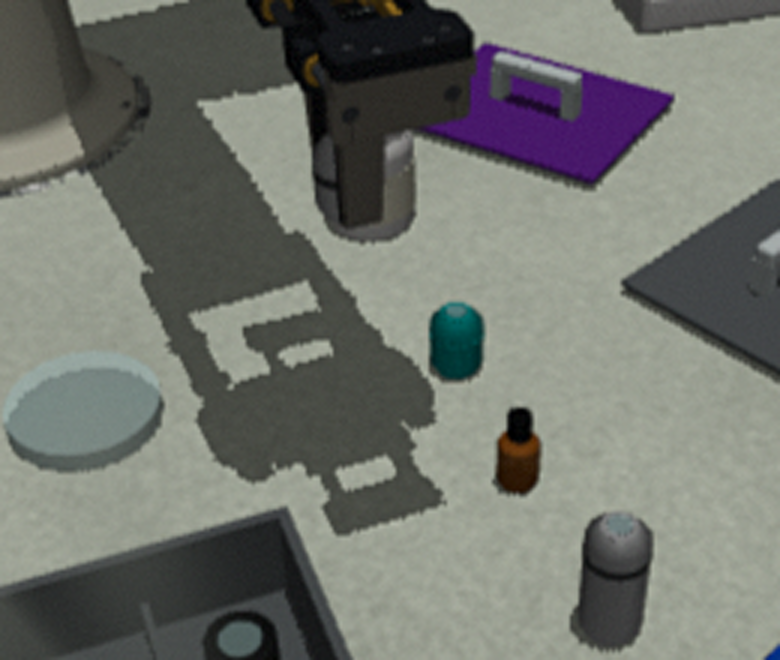

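The opening is 31.4 mm and the extra load is about 1 N (~0.1 kg), so the objective is held; the near finger hides it in the picture. The spot where it stood is empty and the long one is untouched. Next I'll place it.

```bash
python3 - <<'E'
from workcell import bot
from h import *
r=down(CASE[2]); p=cw(0,-.036)
bot.goto([*p,.15],r)
bot.line_to([*p,.016],max_speed=.08)
f0=bot.current_contact_force()[2]
z=.016
while z>.009:
    z-=.001; bot.line_to([*p,z],max_speed=.02); f=bot.current_contact_force()[2]; print(round(z,3),round(f,2),bot.current_ee_pos()[2])
    if f-f0>1.5: break
print(f0)
bot.hold(.2)
bot.set_gripper(.5)
print(bot.current_opening()*92)
bot.hold(.3)
bot.line_to([*p,.15],max_speed=.12)
bot.goto([*LID[:2],.14],down(LID[2]))
bot.hold(.2)
print(bot.current_clock())
for n in("scene","top"):
    c=bot.read_camera(n);pickle.dump(c,open(n+"2.pkl","wb"))
    u,v,w,h=(150,270,260,150) if n=="scene" else (380,140,150,135)
    crop(c["pixels"],u,v,w,h,3 if n=="scene" else 4,f"pics/{n}2.png")
E
```

```text
0.015 -2.81 0.015111460377273282
0.014 -1.21 0.013903155019528404
0.013 -0.36 0.0129049224069533
0.012 -1.68 0.011903880730914928
0.011 -0.68 0.011184069643242527
0.01 7.43 0.011163456280140344
-0.513243411294622
45.512714923224216
14.575
```

View pics/scene2.png

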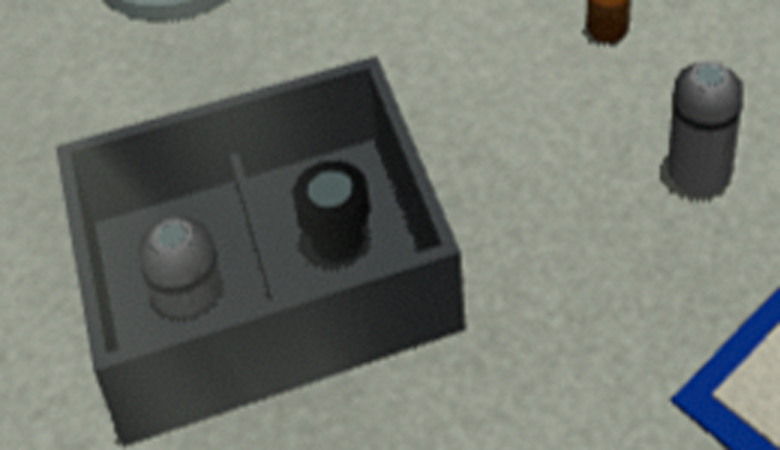

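View pics/top2.png

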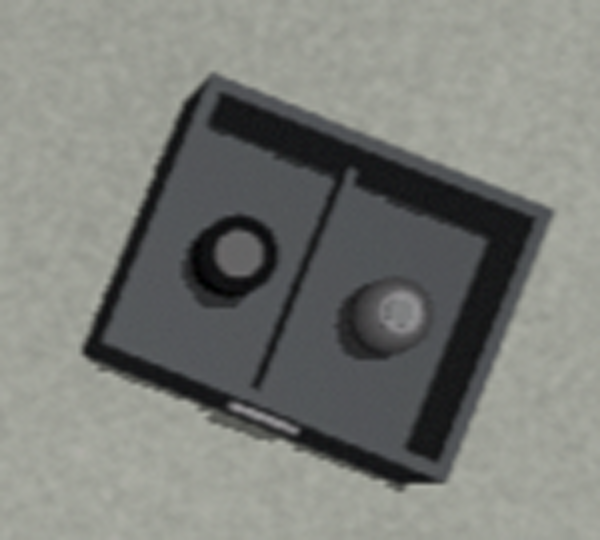

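The short objective stands upright in the empty (right/-y) compartment: lens at (400,313) in the top crop and (175,235) in the scene crop. Next is the lid.

```bash
python3 - <<'E'
from workcell import bot
from h import *
bot.line_to([*LID[:2],.022],max_speed=.12)
bot.set_gripper(0,35)
print(bot.current_opening()*92,bot.current_ee_pos(),bot.current_contact_force())
bot.line_to([*LID[:2],.06],max_speed=.06)
bot.line_to([*LID[:2],.18],max_speed=.12)
print(bot.current_opening()*92,bot.current_contact_force())
r=down(CASE[2])
q=bot.inverse_kinematics([*CASE[:2],.18],r)
q0=np.array(bot.current_joints())
for k in (.33,.67,1): bot.set_joints(q0+k*(q-q0))
bot.hold(.3)
print(bot.current_clock(),bot.current_ee_pos())
for n in("scene","top"):
    c=bot.read_camera(n);pickle.dump(c,open(n+"3.pkl","wb"))
    cv2.imwrite(f"pics/{n}3.png",c["pixels"])
E
```

```text
13.54703678357001 [0.54686219 0.25382014 0.0221957 ] [-0.68353706 -0.118414    0.6380177 ]
13.554133595678389 [-0.3071017   0.60102911 -2.28184831]
20.7083 [ 0.5502439  -0.22356807  0.17998948]
```

View pics/scene3.png

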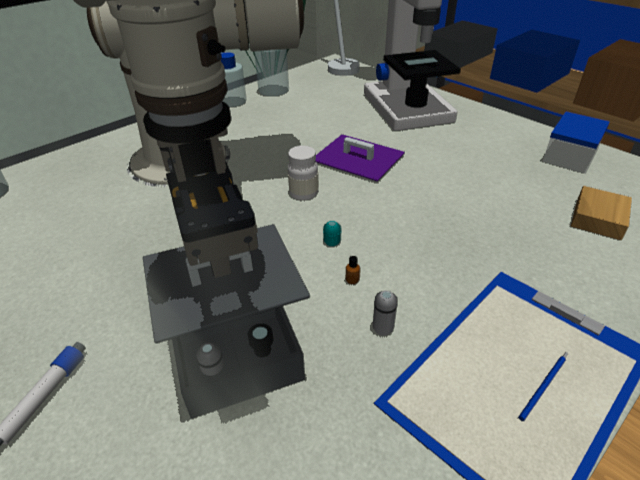

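View pics/top3.png

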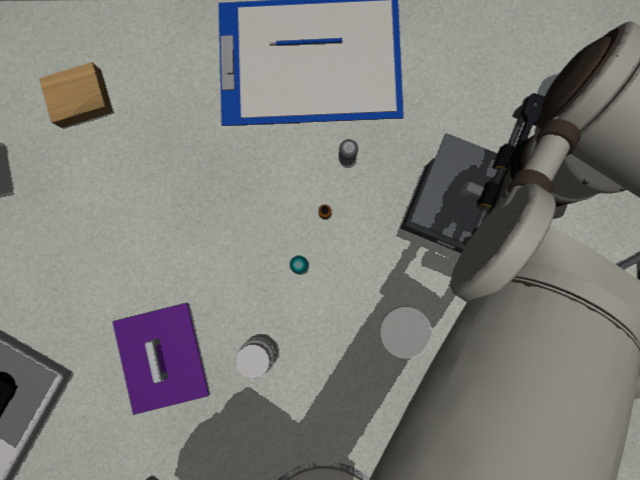

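The lid hangs level above the case in the scene view, with plate corners near (143,258), (276,229), (308,296) and (153,337). I'll compare these with the prediction.

```bash
python3 - <<'E'
from h import *
c=pickle.load(open("scene3.pkl","rb"))
C,S=np.cos(CASE[2]),np.sin(CASE[2])
L=np.array([[.069,.084],[.069,-.084],[-.069,-.084],[-.069,.084]])
X=np.array([[.5502+C*a-S*b,-.2236+S*a+C*b,.18-.022+.011] for a,b in L])
print(proj(c,X).round(1))
im=cv2.resize(c["pixels"],None,fx=4,fy=4)
cv2.polylines(im,[np.int32(proj(c,X)*4+1.5)],True,(0,255,255),1)
cv2.imwrite("pics/l3.png",im[860:1400,540:1270])
E
```

```text
[[310.6 294.4]
 [153.2 340.6]
 [141.7 254.9]
 [274.4 222.5]]
```

View pics/l3.png

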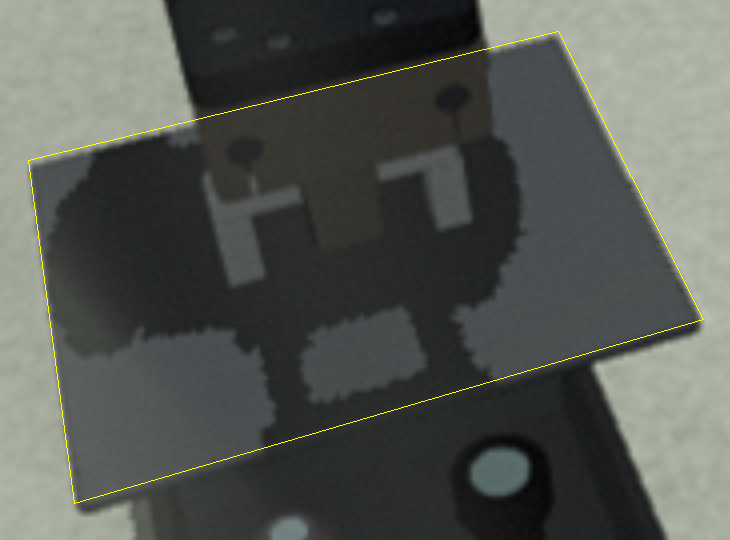

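The prediction matches the lid to about a pixel: level and centred. Lowering it now.

```bash
python3 - <<'E'
from workcell import bot
from h import *
p=CASE[:2]
bot.line_to([*p,.18],down(CASE[2]),max_speed=.05)
bot.line_to([*p,.081],max_speed=.08); bot.hold(.2)
f0=bot.current_contact_force()[2]; z=.081
while z>.0725:
    z-=.001; bot.line_to([*p,z],max_speed=.02); f=bot.current_contact_force()[2]; print(round(z,3),round(f,2),round(bot.current_ee_pos()[2],4))
    if f-f0>3: break
print(f0)
bot.set_gripper(.5)
bot.hold(.3)
print(bot.current_opening()*92)
bot.line_to([*p,.17],max_speed=.12)
bot.goto([.42,.15,.25],down(0)); bot.hold(.3)
print(bot.current_clock())
for n in("scene","top"):
    c=bot.read_camera(n);pickle.dump(c,open(n+"4.pkl","wb"))
    C,S=np.cos(CASE[2]),np.sin(CASE[2])
    X=lambda a,b,z:np.array([[CASE[0]+C*i*a-S*j*b,CASE[1]+S*i*a+C*j*b,z] for i,j in((1,1),(1,-1),(-1,-1),(-1,1))])
    im=cv2.resize(c["pixels"],None,fx=4,fy=4,interpolation=cv2.INTER_CUBIC)
    for Y in(X(.069,.084,.064),X(.007,.035,.098)): cv2.polylines(im,[np.int32(proj(c,Y)*4+1.5)],True,(0,255,255),1)
    u,v=(150,250) if n=="scene" else (370,130)
    cv2.imwrite(f"pics/{n}4.png",im[v*4:v*4+600,u*4:u*4+(800 if n=="scene" else 640)])
E
```

```text
0.08 -2.15 0.0799
0.079 -1.57 0.0789
0.078 -2.23 0.0779
0.077 -2.21 0.0769
0.076 -1.89 0.0759
0.075 -1.36 0.0752
0.074 6.27 0.0752
-2.0713852785748057
46.2637747445587
28.075
```

View pics/scene4.png

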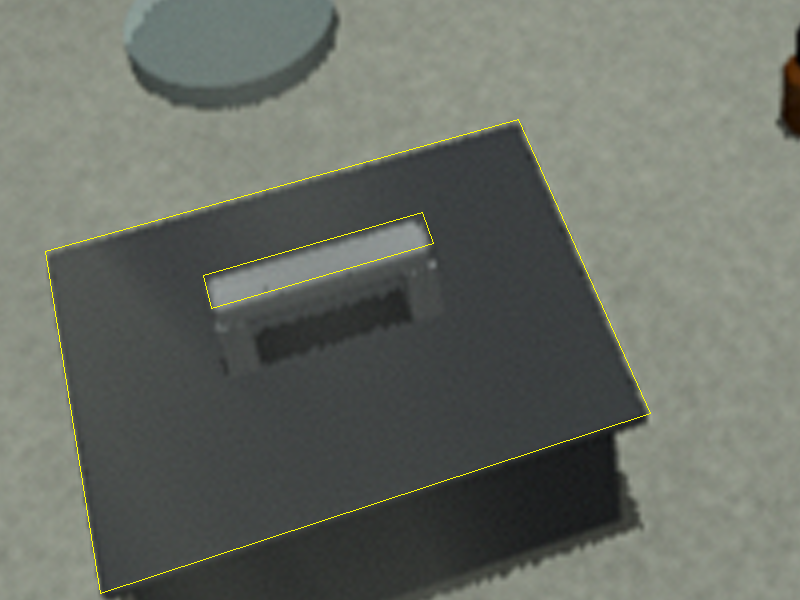

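View pics/top4.png

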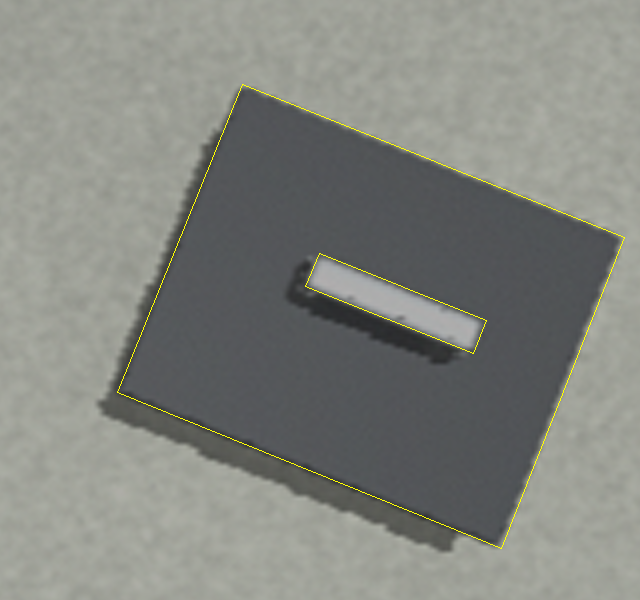

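The lid outline matches the closed pose in both views to about 1–2 mm, flat and centred over the whole mouth. Handing in.

```bash
python3 - <<'E'
from workcell import bot
print(bot.current_contact_force(),bot.current_clock())
bot.job_done()
E
```

```text
[ 0.20765291 -0.02725002 -0.09889467] 28.175
the job is handed in; nothing more can be done
```

The short objective is standing in the empty half of the case, the lid is closed over it, and the job was handed in at 28.2 s of the 64 s allowed. No verdict was reported, so what follows rests on my own checks.

- **Short objective:** I lowered it slowly and felt the floor with the TCP at 11.2 mm, where about 11 mm was expected. After release, both cameras showed it upright near the middle of the -y compartment.
- **Lid:** Rim contact came with the TCP at 75.2 mm, against 75 mm for a properly closed lid. In both final views the plate outline matched the closed pose to about 1–2 mm.
- **Disagreement:** In the scene view the pull bar's outline sat about 2 mm off the prediction. I put this down to camera calibration, since the plate itself and the contact height agreed.
- **Long objective and look-alikes:** The long objective, the turquoise objective and the purple lid were in their starting places when I last had them in view, with the lid held over the case. The final pictures were cropped to the case, so I did not check them again after lowering the lid.
- **Robot:** It was clear of everything at hand-in, with a contact force reading of about 0.2 N.

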